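Close up the elbow case: inner flap down, then the cover

ROBOT

A 7-joint arm with a two-finger parallel gripper is mounted at the origin on the work surface. World frame = base frame: x ahead of the robot, y to its left, z up, the work surface at z = 0. Lengths are in mm, angles in rad, forces in N, time in s.
With the tool pointing down it reaches from about 400 to 875 mm from the base axis. Payload 4.4 kg.
Tool frame: the origin (TCP) lies at the centre of the arm's flange, where the gripper is bolted on; the fingertips stand 173 mm ahead of it and the grasp point (between the pads) lies 155 mm ahead of it; z points along the fingers, y is the direction in which the jaws open and shut (so a half turn about z gives the same grasp; the last joint's range is limited). The gripper opens to 85 mm and grips with 20 to 120 N. Pads are 22 mm wide; open, the fingers measure 114 mm over their backs; the gripper's body (76 mm by 85 mm) begins 54 mm behind the grasp point. The pads swing forward as they close: fully open they stand 13 mm farther back than shut.
Start: joints at [-1.367, 0.628, 0.038, 1.517, -0.027, 0.996, -0.02], TCP at [173.231, 626.503, 404.713] pointing down, gripper open.
Joint ranges: [-3.06, 3.06], [-0.37, 2.12], [-1.25, 1.32], [0.18, 2.47], [-1.1, 4.24], [0.23, 1.98], [-2.94, 2.94]. Speed limits (rad/s): [2.57, 2.57, 3.14, 3.14, 3.14, 3.14, 3.14].

INTERFACE

Orientations are given as [roll, pitch, yaw] about the fixed x, y, z axes, in that order (R = Rz(yaw) Ry(pitch) Rx(roll)).
In Python, from cell import * gives the robot as it stands. The module is installed in compiled form; this text tells all that it offers.
- The arm moves only by the shell command python3 -m jog 'ROWS'. ROWS is JSON, one flat list of numbers, 5 for each row, row after row: the shift along the tool's x, y, z in mm, then the turn about the tool's z in degrees, then the finger opening in mm, from 0 to 85.4. A call has 1 to 20 rows; each row is the pose to reach, as a shift and turn from the pose commanded when the call began, along the tool's axes at that moment; what a row does not reach only later rows make up. A row lasts 1/12 s, in which the tool goes at most 41.7 mm and 7.16 degrees, less where a joint would pass 70% of its speed; a pose out of reach is approached as far as the arm can. A call with a gripper value outside its range is refused whole. The fingers move at their own pace and stop on an object; the grip force is fixed at half the most. Time passes only in rows, so rows that repeat a pose let the fingers close. It gives the time, the measured TCP pose, the force and the opening at its end, in the units of the state.
- read_state(): the state, without advancing time (a new reading comes with each control period).
- get_image(name): name is "scene" or "side" or "wrist"; returns (picture, depth): 420x560x3 uint8, blue, green, red; 420x560 float32, mm along the optical axis (not along the pixel's ray), 0 where there is no reading.
- camera_params(name): a dict with "K" (3x3 intrinsics, pixels), "dist_coeffs" ([k1, k2, p1, p2, k3] as OpenCV has them; the pictures are not rectified), "T" (4x4, takes a point from camera to world coordinates). Camera axes: x right, y up, looking along -z (the intrinsics and any distortion apply to the point x, -y, -z); pixel columns grow to the right and rows downward; lengths in mm; the calibration is good to about 2 mm. A picture is of the moment at which its call begins: read the wrist's pose just before it. camera_params takes no time and is no camera call; for the wrist camera it gives the pose at the moment of the call.
- finish_job(): hands the job in, once; it reports no verdict.
The state is a dict: "clock": time; "qpos": joint angles; "qd": joint speeds; "tau": joint torques, N m; "eef_pos": TCP position; "tool_rot": TCP orientation; "force": force on the tool from outside, world axes, zero at the start; "torque": the same for the moment, N m; "width": finger opening in mm.
Only numpy, scipy, OpenCV 4.12 (cv2) and the standard library are available. Lean on these libraries where they do the work, as an engineer would, in place of code of your own. Each camera call takes 0.05 s, during which the arm holds its last target.

TASK

The two finished elbows are in the grey case: close it up for dispatch. First push the upright metal flap down flat over the elbows, then push the open hinged cover over until it is fully shut, without slamming it. Only push with the fingers: do not pick anything up, and leave the elbows and everything else on the bench where they are.

Things in the scene. Friction and masses are not known exactly. Their poses are not given: they have to be found in the camera images.
- case: the grey plastic case, an open-topped box fixed on a plywood platform (280 x 420 mm) whose top, where the case stands, is 12 to 68 mm above the bench; 220 mm along its x, 180 mm along its y, 75 mm high, walls 6 mm; origin at the centre of its underside, z up. The metal flap is hinged inside its +y wall, the cover on its -y rim; both hinge lines run along the case's x.
- flap (a joint): flap angle, rad: 0 = lying level in the case (its stop, 20 mm below the rim), 1.57 = upright, 1.75 at most. Hinge line in the case frame: y = +80 mm, z = 55 mm (mid-plane of the plate). From upright its free edge folds towards the case's -y. The stiff hinge stays where it is left; 1 to 2 N at the free edge moves it.
- cover (a joint): cover angle, rad: 0 = shut, level on the rim (its stop), 1.57 = upright, 2.1 at most (leaning outwards). Hinge line in the case frame: y = -90 mm, z = 75 mm, at the cover's inner face. From upright its free edge swings towards the case's +y. The stiff hinge stays where it is left, at any angle; 2 to 5 N near the free edge moves it. The standing flap blocks it.
- flap_edge (a point): middle of the flap's free edge, 120 mm from its hinge. The flap is a plain aluminium plate, 190 mm along the hinge, 120 mm from hinge to free edge, 4 mm thick.
- cover_edge (a point): middle of the cover's free edge, 184 mm from its hinge. The cover is a flat grey plate, 224 mm along the hinge, 184 mm from hinge to free edge, 10 mm thick; its outer face lies 10 mm outside the hinge line (when shut, its top is 85 mm above the underside of the case).
- elbow_a: black moulded elbow pipe lying flat, 26 mm thick, about 84 x 75 mm, 60 g, loose; origin near the middle of its L, on its underside; in the case, at its -x end, below the flap's level
- elbow_b: black moulded elbow pipe lying flat, 26 mm thick, about 84 x 75 mm, 60 g, loose; origin near the middle of its L, on its underside; in the case, at its +x end, below the flap's level
- elbow_c: black moulded elbow pipe lying flat, 26 mm thick, about 84 x 75 mm, 60 g, loose; origin near the middle of its L, on its underside; on the platform outside the case's +y (flap) side, to be left alone
- marker: white and metal marker pen lying on the platform in front of the case (its -x side), 134 mm long, 17 mm thick; origin on its underside, 21 mm off its middle; x along it towards the cap; loose, to be left alone
- gauge: small steel plug gauge standing on the platform at the case's -y (cover) side, 36 mm wide, 46 mm high; origin at the centre of its foot; loose, to be left alone
- jar: white jar with black screw cap, 56 mm wide, 75 mm high, standing to the left on the bench; origin at the centre of its foot; loose, to be left alone
- cup: white plastic cup, 70 mm wide at the rim, 90 mm high, standing to the left on the bench; origin at the centre of its foot; loose, to be left alone
Mind the look-alikes: they are no part of the job. What is shaped like the elbow_b but blue or purple is not meant.

How it is judged:
By the outcome, as a careful person would: the job done as asked, in the order asked, and still so for the second after the job is handed in, with the robot touching nothing.
It also fails if it takes over 61 s, if anything falls off the work surface, if the arm or the gripper's body presses on something with over 40 N, if the wrist force passes 120 N, or if a joint passes its speed limit or range.

## Working session

There is one attempt and no reset: what is moved stays moved. The work goes in short steps, Python scripts to look and compute and a shell command to move; the robot and the scene stay as the last step left them, time stands still between calls to the robot, and variables do not carry over. Pictures are saved under pics/ and viewed, and the job is handed in when it is done.

```bash
mkdir -p pics; cat > h.py <<'E'
from cell import *
import numpy as np, cv2
E
python3 - <<'E'
from h import *
for n in ["scene","side"]:
    im,d=get_image(n); cv2.imwrite(f"pics/{n}0.png",im); np.save(f"{n}0.npy",d)
    p=camera_params(n); print(n,np.round(p["K"],1).tolist(),p["dist_coeffs"],np.round(p["T"],3).tolist(),(d>0).mean())
s=read_state(); print({k:np.round(v,3).tolist() for k,v in s.items()})
E
```

```text
scene [[434.6, 0.0, 281.5], [0.0, 434.6, 209.7], [0.0, 0.0, 1.0]] [-0.09928385  0.          0.          0.          0.        ] [[-0.761, -0.549, 0.345, 968.401], [0.649, -0.647, 0.4, 570.345], [0.004, 0.528, 0.849, 1006.551], [0.0, 0.0, 0.0, 1.0]] 0.9958460884353741
side [[440.9, 0.0, 267.6], [0.0, 440.9, 210.1], [0.0, 0.0, 1.0]] [-0.11267161  0.          0.          0.          0.        ] [[0.9, 0.338, -0.276, 329.881], [-0.437, 0.708, -0.555, -426.346], [0.008, 0.62, 0.785, 919.156], [0.0, 0.0, 0.0, 1.0]] 0.9961267006802721
{'clock': 0.1, 'qpos': [-1.367, 0.629, 0.038, 1.518, -0.027, 0.996, -0.02], 'qd': [0.0, -0.002, 0.0, -0.003, 0.0, 0.0, 0.001], 'tau': [0.002, -56.455, 1.23, -19.398, 0.011, 0.005, -0.0], 'eef_pos': [173.151, 626.238, 403.91], 'tool_rot': [-3.14, 0.0, 2.872], 'force': [0.536, 0.112, 0.662], 'torque': [0.056, -0.025, 0.012], 'width': 85.347}
```

View pics/scene0.png

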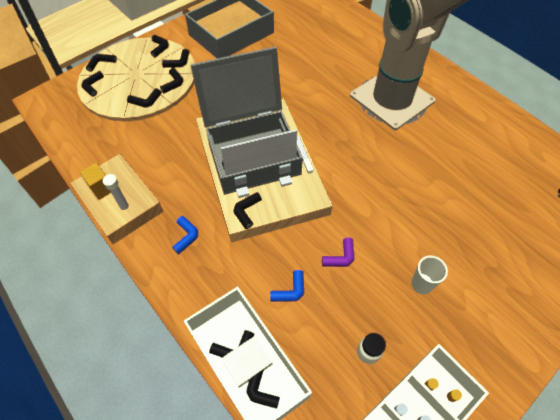

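View pics/side0.png

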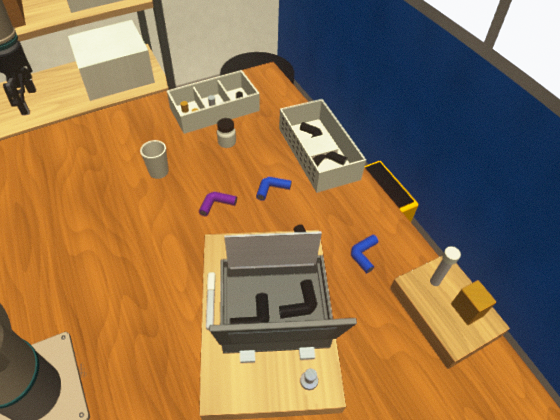

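The scene view shows the case at about (255,150), with the flap upright (222–298, 135–165) and the cover open behind it (195–280, 50–120). The marker lies at (305,152) and elbow_c at (247,208). The side view shows both elbows inside the case at (255,308) and (300,300), and the gauge at (310,379). Blue and purple elbows on the bench are look-alikes to ignore.

```bash
cat >> h.py <<'E'
def cloud(n,d):
    p=camera_params(n); K=np.array(p["K"]);D=np.array(p["dist_coeffs"]);T=np.array(p["T"])
    v,u=np.mgrid[0:420,0:560]
    q=cv2.undistortPoints(np.stack([u.ravel(),v.ravel()],1).astype(np.float64)[:,None],K,D)[:,0].reshape(420,560,2)
    P=np.stack([q[...,0]*d,-q[...,1]*d,-d],-1)
    return P@T[:3,:3].T+T[:3,3]
E
python3 - <<'E'
from h import *
for n,(x0,y0,x1,y1) in {"scene":(185,40,345,240),"side":(190,220,370,420)}.items():
    im=cv2.imread(f"pics/{n}0.png"); cv2.imwrite(f"pics/{n}0c.png",cv2.resize(im[y0:y1,x0:x1],None,fx=3,fy=3,interpolation=cv2.INTER_CUBIC)[:600,:800])
P=cloud("scene",np.load("scene0.npy")); 
for uv in [(200,75),(235,75),(275,58),(210,118),(278,108),(260,150),(226,150),(294,140),(224,165),(297,155),(280,205),(310,200),(200,150),(306,152)]: print("scene",uv,P[uv[1],uv[0]].round(0))
P=cloud("side",np.load("side0.npy"))
for uv in [(230,245),(275,250),(315,240),(220,340),(285,330),(345,328),(215,275),(325,270),(230,380),(270,390),(310,379),(285,280)]: print("side",uv,P[uv[1],uv[0]].round(0))
E
```

```text
scene (200, 75) [ 564. -216.  266.]
scene (235, 75) [ 486. -176.  248.]
scene (275, 58) [ 381. -140.  270.]
scene (210, 118) [ 576. -183.  145.]
scene (278, 108) [ 400. -106.  127.]
scene (260, 150) [558.  13. 176.]
scene (226, 150) [636. -17. 209.]
scene (294, 140) [477.  48. 184.]
scene (224, 165) [646. -22. 155.]
scene (297, 155) [457.  40. 101.]
scene (280, 205) [569. 102.  41.]
scene (310, 200) [499. 142.  42.]
scene (200, 150) [ 608. -223.   -1.]
scene (306, 152) [398.  15.  44.]
side (230, 245) [481.  42. 190.]
side (275, 250) [564.   7. 166.]
side (315, 240) [638. -23. 194.]
side (220, 340) [ 389. -129.  183.]
side (285, 330) [ 479. -194.  273.]
side (345, 328) [ 572. -226.  252.]
side (215, 275) [449.  76.  43.]
side (325, 270) [649. -58. 122.]
side (230, 380) [ 386. -158.   44.]
side (270, 390) [ 448. -210.   46.]
side (310, 379) [ 518. -235.   88.]
side (285, 280) [584.  -8.  50.]
```

```bash
python3 - <<'E'
from h import *
for n in ["scene","side"]:
    P=cloud(n,np.load(f"{n}0.npy"))
    m=(P[...,0]>300)&(P[...,0]<850)&(P[...,1]>-350)&(P[...,1]<350)
    h,e=np.histogram(P[...,2][m],bins=np.arange(-10,350,4))
    print(n,[(int(a),int(b)) for a,b in zip(e,h) if b>150])
E
```

```text
scene [(-6, 6849), (-2, 15134), (2, 2160), (6, 190), (10, 211), (14, 295), (18, 533), (22, 818), (26, 309), (30, 172), (38, 478), (42, 3073), (46, 1822), (50, 659), (54, 350), (58, 348), (62, 319), (66, 371), (70, 239), (74, 198), (78, 222), (94, 230), (98, 193), (102, 160), (106, 182), (110, 193), (114, 281), (118, 511), (122, 213), (126, 169), (130, 167), (134, 185), (138, 179), (142, 179), (146, 181), (150, 183), (154, 185), (158, 196), (162, 179), (166, 187), (170, 191), (174, 202), (178, 187), (182, 176), (186, 212), (190, 205), (194, 210), (198, 188), (202, 210), (206, 208), (210, 213), (214, 210), (218, 245), (278, 163), (294, 194)]
side [(-6, 8452), (-2, 19764), (2, 1500), (6, 262), (10, 308), (14, 373), (18, 538), (22, 751), (26, 326), (30, 220), (34, 207), (38, 610), (42, 7666), (46, 4345), (50, 2754), (54, 660), (58, 586), (62, 368), (66, 376), (70, 564), (74, 915), (78, 274), (82, 151), (86, 155), (90, 176), (94, 291), (98, 231), (102, 151), (114, 164), (118, 430), (122, 154), (198, 151), (206, 157), (214, 168), (218, 207), (290, 159), (294, 800)]
```

```bash
python3 - <<'E'
from h import *
P=cloud("scene",np.load("scene0.npy")); S=cloud("side",np.load("side0.npy"))
def fit(Q):
    for _ in range(4):
        c=Q.mean(0); n=np.linalg.svd(Q-c,full_matrices=False)[2][2]; r=(Q-c)@n; Q=Q[abs(r)<3]
    return c,n,r.std(),len(Q)
def sub(A,u0,v0,u1,v1): 
    Q=A[v0:v1,u0:u1].reshape(-1,3); return Q
Qf=sub(P,230,140,292,165); Qf=Qf[Qf[:,2]>125]
Qc=sub(P,205,65,273,105); Qc=Qc[Qc[:,2]>140]
Qf2=sub(S,232,238,315,262); Qf2=Qf2[Qf2[:,2]>130]
for nm,Q in [("flap+y face",Qf),("cover inner",Qc),("flap -y face",Qf2)]:
    c,n,r,k=fit(Q); n*=np.sign(n[1]); print(nm,c.round(1),n.round(3),round(r,2),k,"yaw of normal",np.degrees(np.arctan2(n[1],n[0])).round(1),"elev",np.degrees(np.arcsin(n[2])).round(1))
# rim: z 115..123 both views
for A,n in((P,"scene"),(S,"side")):
    m=(abs(A[...,2]-119)<3.5)&(A[...,0]>330)&(A[...,0]<720)&(A[...,1]>-250)&(A[...,1]<120)
    Q=A[m][:,:2].astype(np.float32); (c,s,a)=cv2.minAreaRect(Q); print(n,len(Q),c,s,a)
# platform
for A,n in((P,"scene"),(S,"side")):
    m=(abs(A[...,2]-44)<4)&(A[...,0]>300)&(A[...,0]<750)&(A[...,1]>-350)&(A[...,1]<250)
    m=cv2.morphologyEx(m.astype(np.uint8),cv2.MORPH_OPEN,np.ones((3,3)))>0
    print(n,cv2.minAreaRect(A[m][:,:2].astype(np.float32)),np.median(A[m][:,2]))
# top edges
th=np.radians(-24)
for nm,Q in [("flap",sub(P,215,125,305,175)),("flapS",sub(S,220,225,325,262)),("coverP",sub(P,190,45,285,110)),("coverS",sub(S,210,315,360,350))]:
    z=np.sort(Q[:,2])[-40]; print(nm,"ztop",z.round(1))
E
```

```text
flap+y face [558.6  14.9 172.4] [ 0.416  0.885 -0.208] 1.04 162 yaw of normal 64.9 elev -12.0
cover inner [ 486.  -168.6  219.9] [ 0.462  0.851 -0.251] 1.25 156 yaw of normal 61.5 elev -14.5
flap -y face [560.2   9.3 170.4] [0.385 0.916 0.108] 0.78 287 yaw of normal 67.2 elev 6.2
scene 757 (527.9177856445312, -60.78289794921875) (188.22271728515625, 222.05088806152344) 67.4258041381836
side 591 (527.3562622070312, -66.43960571289062) (189.69337463378906, 221.5294647216797) 67.46656036376953
scene ((516.6881713867188, -49.86216735839844), (416.82147216796875, 281.26483154296875), 67.36168670654297) 44.55396571723884
side ((515.3829956054688, -55.87158203125), (420.5566101074219, 280.8377990722656), 67.43973541259766) 44.73007559144685
flap ztop 221.1
flapS ztop 220.3
coverP ztop 298.0
coverS ztop 298.3
```

View pics/scene0c.png

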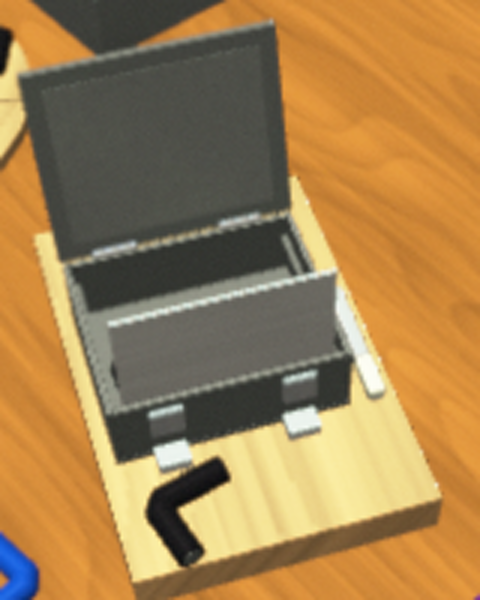

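View pics/side0c.png

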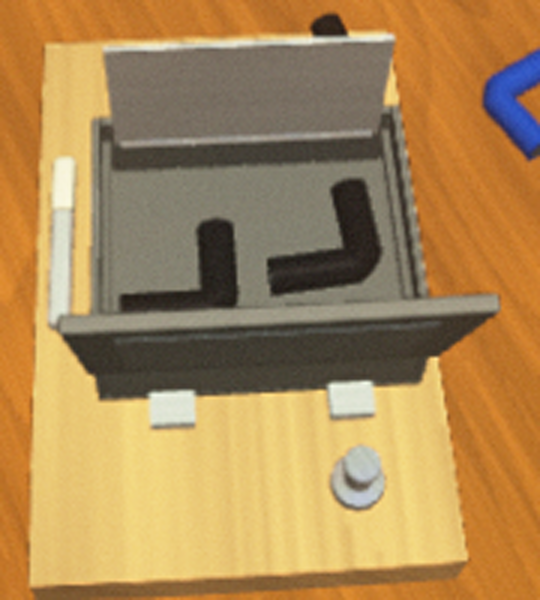

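```bash
cat >> h.py <<'E'
A_=np.radians(67.4); CY=np.array([np.cos(A_),np.sin(A_)]); CX=np.array([CY[1],-CY[0]]); C0=np.array([527.,-60.]); ZP=44.6
def tocase(P):
    d=P[...,:2]-C0; return np.stack([d@CX,d@CY,P[...,2]-ZP],-1)
def tip():
    s=read_state(); p=np.array(s["eef_pos"]); from scipy.spatial.transform import Rotation as R
    r=R.from_euler("xyz",s["tool_rot"]); t=p+r.apply([0,0,173]); return tocase(t),r,p,s
def goto(x,y,z):
    "tool-frame shift that brings the shut tips to case (x,y,z)"
    c,r,p,s=tip(); xy=C0+x*CX+y*CY; t=np.array([*xy,z+ZP])-r.apply([0,0,173])
    return r.inv().apply(t-p).round(1)
E
python3 - <<'E'
from h import *
for n in("scene","side"):
    Q=tocase(cloud(n,np.load(f"{n}0.npy")))
    m=(abs(Q[...,2]-75)<3)&(abs(Q[...,0])<150)&(abs(Q[...,1])<130); q=Q[m]
    print(n,"rim x",np.percentile(q[:,0],[1,3,50,97,99]).round(1),"y",np.percentile(q[:,1],[1,3,50,97,99]).round(1))
    h,e=np.histogram(q[:,1],bins=np.arange(-110,110,5)); print([(int(a),int(b)) for a,b in zip(e,h) if b>5])
    h,e=np.histogram(q[:,0],bins=np.arange(-130,130,5)); print([(int(a),int(b)) for a,b in zip(e,h) if b>5])
    for z in(100,130,150,170):
        m=(abs(Q[...,2]-z)<3)&(abs(Q[...,0])<80)&(Q[...,1]>30)&(Q[...,1]<120); print("flap",z,np.median(Q[m][:,1]).round(1))
    for z in(120,150,180,210,240,252):
        m=(abs(Q[...,2]-z)<3)&(abs(Q[...,0])<80)&(Q[...,1]<-50)&(Q[...,1]>-200); print("cover",z,np.median(Q[m][:,1]).round(1) if m.any() else 0)
c=tip(); print(c[0].round(1), goto(0,125,200))
E
```

```text
scene rim x [-107.9 -106.7    8.8  110.6  111.3] y [-92.5 -91.2  55.4  91.5  92.6]
[(-95, 42), (-90, 92), (-85, 86), (-80, 11), (-65, 7), (-45, 6), (-40, 7), (-25, 6), (-20, 7), (50, 6), (60, 6), (65, 8), (70, 7), (75, 18), (80, 115), (85, 125), (90, 67)]
[(-110, 48), (-105, 32), (-100, 10), (-95, 13), (-90, 15), (-85, 13), (-80, 11), (-75, 13), (-70, 11), (-65, 14), (-60, 14), (-55, 10), (-50, 13), (-45, 12), (-40, 13), (-35, 12), (-30, 14), (-25, 10), (-20, 12), (-15, 13), (-10, 11), (-5, 14), (0, 13), (5, 12), (10, 12), (15, 9), (20, 13), (25, 13), (30, 14), (35, 10), (40, 13), (45, 12), (50, 14), (55, 10), (60, 12), (65, 14), (70, 13), (75, 15), (80, 10), (85, 11), (90, 14), (95, 14), (100, 9), (105, 82), (110, 32)]
flap 100 81.6
flap 130 81.3
flap 150 80.7
flap 170 80.4
cover 120 -101.2
cover 150 -109.4
cover 180 -117.8
cover 210 -124.8
cover 240 -134.5
cover 252 -139.0
side rim x [-107.  -106.8   -7.7  112.7  113.3] y [-100.4  -99.6   36.8   84.6   86.8]
[(-105, 11), (-100, 15), (-60, 13), (-55, 11), (-50, 13), (-45, 14), (-40, 15), (-35, 12), (-30, 14), (-25, 13), (-20, 13), (-15, 14), (-10, 17), (-5, 12), (0, 11), (5, 16), (10, 12), (15, 13), (20, 11), (25, 11), (30, 11), (35, 14), (40, 11), (45, 12), (50, 15), (55, 13), (60, 9), (65, 12), (70, 12), (75, 147), (80, 22), (85, 15)]
[(-110, 65), (-105, 128), (-100, 8), (-95, 8), (-65, 8), (-50, 6), (-25, 7), (-10, 7), (5, 6), (50, 7), (105, 93), (110, 93)]
flap 100 77.0
flap 130 76.6
flap 150 76.5
flap 170 76.4
cover 120 -112.6
cover 150 -120.5
cover 180 -128.6
cover 210 -137.5
cover 240 -145.3
cover 252 -143.1
[-590.4  497.3  186.3] [-539.5 -442.8  -13. ]
```

```bash
python3 -m jog '[-100,-82,-28,2,60, -130,-107,-28,4,30, -160,-131,-28,6,0, -190,-156,-28,7.2,0, -220,-180,-28,7.2,0, -250,-205,-28,7.2,0, -280,-230,-28,7.2,0, -310,-254,-28,7.2,0, -340,-279,-28,7.2,0, -370,-303,-28,7.2,0, -400,-328,-28,7.2,0, -430,-352,-28,7.2,0, -460,-377,-28,7.2,0, -490,-402,-28,7.2,0, -515,-421,-28,7.2,0, -535,-434,-28,7.2,0, -540,-438,-28,7.2,0, -540,-438,-28,7.2,0, -540,-438,-28,7.2,0, -540,-438,-28,7.2,0]'
python3 -c "
from h import *
c=tip();print(c[0].round(1),c[1].as_euler('xyz'),c[3]['force'],c[3]['width'],goto(0,130,150))
im,d=get_image('side');cv2.imwrite('pics/side1.png',im)"
```

```text
clock: 1.77
eef_pos: [576.5, 61.0, 432.1]
tool_rot: [3.141, -0.002, 2.746]
force: [0.0, -0.2, 0.0]
width: 0.1
[ -1.2 130.8 214.5] [ 3.14149613e+00 -1.87604601e-03  2.74641263e+00] [ 0.02119927 -0.24220159  0.0274315 ] 0.09025022056822535 [-1.3 -0.8 64.5]
```

View pics/side1.png

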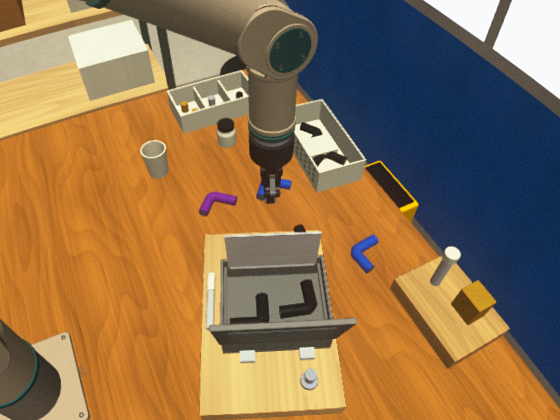

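The gripper, fingers shut at (272,195), is aligned with the case on the flap's +y side. Next I lower it and make contact slowly.

```bash
python3 -m jog '[0,0,20,0,0, 0,0,45,0,0, 0,0,60,0,0, 0,0,64,0,0, 0,-8,64,0,0, 0,-16,64,0,0, 0,-22,64,0,0, 0,-26,64,0,0, 0,-28,64,0,0, 0,-30,64,0,0, 0,-32,64,0,0, 0,-34,64,0,0]'
python3 -c "
from h import *
c=tip();print(c[0].round(1),c[3]['force'],c[1].inv().apply(c[3]['force']).round(2))"
```

```text
clock: 2.82
eef_pos: [563.8, 29.0, 368.9]
tool_rot: [3.141, 0.0, 2.746]
force: [-0.5, -0.2, 0.5]
width: 0.1
[ -0.2  96.4 151.3] [-0.48121199 -0.20473913  0.53675108] [ 0.37 -0.37 -0.54]
```

```bash
python3 -m jog '[0,-4,0.2,0,0, 0,-8.5,0.3,0,0, 0,-12.5,0.7,0,0, 0,-16.5,1.1,0,0, 0,-20.5,2,0,0, 0,-24.5,2.8,0,0, 0,-28.5,4,0,0, 0,-32.6,5,0,0, 0,-36.5,6.5,0,0, 0,-40.5,8.2,0,0, 0,-44.2,10,0,0, 0,-47.8,11.7,0,0, 0,-51,14,0,0, 0,-55,16,0,0, 0,-58,18.5,0,0, 0,-61.5,20.9,0,0, 0,-64.5,24,0,0, 0,-67.5,26.5,0,0, 0,-70.5,29.5,0,0, 0,-73.5,32.7,0,0]'
python3 -c "
from h import *
c=tip();print(c[0].round(1),c[3]['force'],c[1].inv().apply(c[3]['force']).round(2))
im,d=get_image('side');cv2.imwrite('pics/side2.png',im)"
```

```text
clock: 4.48
eef_pos: [535.4, -39.1, 335.7]
tool_rot: [-3.142, -0.0, 2.746]
force: [-0.1, 0.5, 2.3]
width: 0.0
[ -0.3  22.5 118.1] [-0.05879973  0.4631087   2.34013178] [ 0.23  0.4  -2.34]
```

View pics/side2.png

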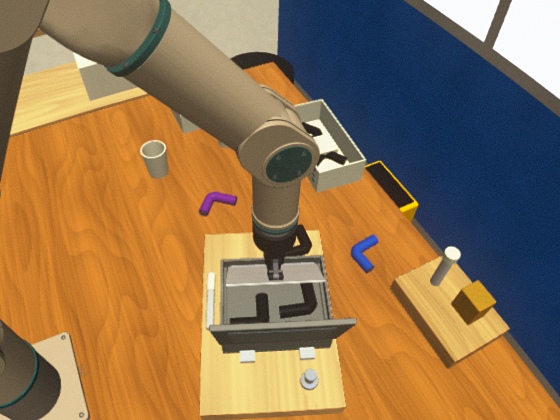

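```bash
python3 -m jog '[0,-2.6,3.1,0,0, 0,-5.2,6.2,0,0, 0,-7.5,9.6,0,0, 0,-9.8,13.1,0,0, 0,-11.8,16.7,0,0, 0,-13.8,20.3,0,0, 0,-15.5,24.1,0,0, 0,-17.1,27.9,0,0, 0,-18.5,31.8,0,0, 0,-19.8,35.8,0,0, 0,-20.8,39.8,0,0, 0,-21.7,43.8,0,0, 0,-22.3,47.9,0,0, 0,-22.9,51,0,0, 0,-23.2,54,0,0, 0,-23.4,56,0,0, 0,-23.5,58,0,0, 0,-23.5,59,0,0]'
python3 -c "
from h import *
c=tip();print(c[0].round(1),c[3]['force'],c[1].inv().apply(c[3]['force']).round(2))"
```

```text
clock: 6.03
eef_pos: [526.5, -60.4, 276.7]
tool_rot: [-3.142, -0.0, 2.746]
force: [0.3, -0.8, 0.8]
width: -0.1
[-0.4 -0.6 59.1] [ 0.25103912 -0.82670371  0.81257659] [-0.55 -0.67 -0.81]
```

```bash
python3 -m jog '[0,0,0.5,0,0, 0,0,1,0,0, 0,0,1.5,0,0, 0,0,2,0,0, 0,0,2,0,0]'; python3 -m jog '[0,0,0.5,0,0, 0,0,1,0,0, 0,0,1.5,0,0, 0,0,2,0,0, 0,0,2,0,0]'
```

```text
clock: 6.45
eef_pos: [526.4, -60.5, 275.9]
tool_rot: [3.141, 0.0, 2.746]
force: [-2.2, 0.6, 7.5]
width: 0.1
clock: 6.87
eef_pos: [526.3, -60.6, 275.6]
tool_rot: [3.141, 0.001, 2.746]
force: [-6.3, 1.2, 24.4]
width: -0.0
```

The force rose to 24 N at the expected stop height, so the flap is seated. Now I lift off and look.

```bash
python3 -m jog '[0,0,-4,0,0, 0,0,-15,0,0, 0,0,-35,0,0, 0,0,-60,0,0, 0,0,-90,0,0, 0,0,-120,0,0, 0,0,-150,0,0, 0,0,-180,0,0, 0,0,-205,0,0, 0,0,-225,0,0, 0,0,-238,0,0, 0,0,-242,0,0, 0,0,-242,0,0, 0,0,-242,0,0]'
python3 - <<'E'
from h import *
c=tip();print(c[0].round(1),c[3]['force'].round(1),goto(-20,-200,300))
for n in("side","wrist"):
    im,d=get_image(n);cv2.imwrite(f'pics/{n}3.png',im)
    Q=tocase(cloud(n,d)); m=(Q[...,2]>30)&(Q[...,2]<70)&(abs(Q[...,0])<85)&(Q[...,1]<70)&(Q[...,1]>-30)
    print(n,m.sum(),np.median(Q[m][:,2]) if m.any() else 0)
    for y in (-30,-10,10,30,50,70):
        mm=m&(abs(Q[...,1]-y)<6)
        if mm.sum()>5: print(y,np.median(Q[mm][:,2]).round(1))
E
```

```text
clock: 8.03
eef_pos: [526.2, -60.3, 514.2]
tool_rot: [-3.141, -0.001, 2.746]
force: [-1.4, 0.6, -0.9]
width: 0.1
[ -0.9  -0.7 296.6] [-1.4  0.6 -0.9] [  19.  -199.4   -3.3]
side 3486 57.42041285704325
-30 57.2
-10 57.2
10 57.4
30 57.7
50 57.7
70 56.9
wrist 15493 57.41316720713919
-30 57.4
-10 57.4
10 57.4
30 57.4
50 57.4
70 57.5
```

View pics/side3.png

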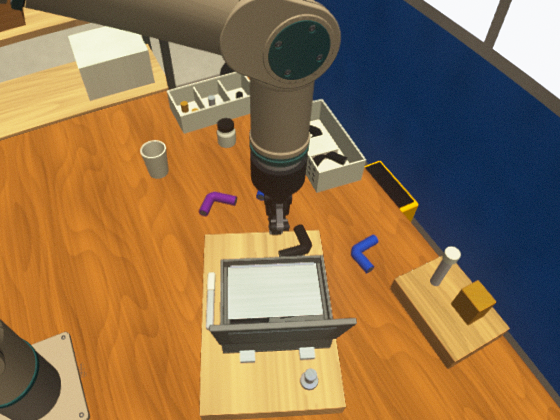

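View pics/wrist3.png

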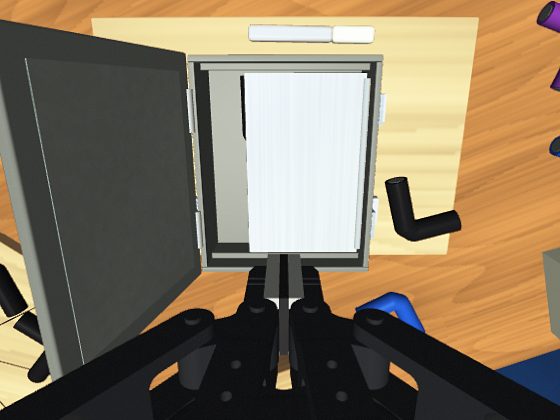

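The flap lies flat: its height reads 57.4 mm at every y station in both views, against 57 expected. The elbows, marker and gauge have not moved. Next I go over to the cover's outer side.

```bash
python3 -m jog '[0,-10,-4,0,0, 0,-30,-8,0,0, 0,-55,-8,0,0, 0,-85,-8,0,0, 0,-115,-8,0,0, 0,-145,-8,0,0, 0,-170,-8,0,0, 0,-190,-8,0,0, 0,-199,-6,0,0, 0,-199,5,0,0, 0,-199,20,0,0, 0,-199,40,0,0, 0,-199,60,0,0, 0,-199,78,0,0, 0,-199,88,0,0, 0,-199,91,0,0, 0,-199,91,0,0, 0,-199,91,0,0]'
python3 - <<'E'
from h import *
c=tip();print(c[0].round(1),c[3]['force'].round(1),goto(0,-165,205))
im,d=get_image("side");cv2.imwrite(f'pics/side4.png',im)
im,d=get_image("scene");cv2.imwrite(f'pics/scene4.png',im)
E
```

```text
clock: 9.63
eef_pos: [450.1, -244.1, 424.3]
tool_rot: [3.142, 0.0, 2.746]
force: [0.3, 0.2, -0.2]
width: -0.2
[-2.000e-01 -1.995e+02  2.067e+02] [ 0.3  0.2 -0.2] [-0.2 34.5  1.7]
```

View pics/side4.png

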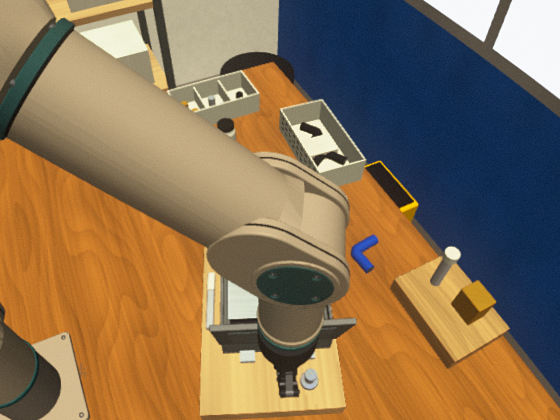

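View pics/scene4.png

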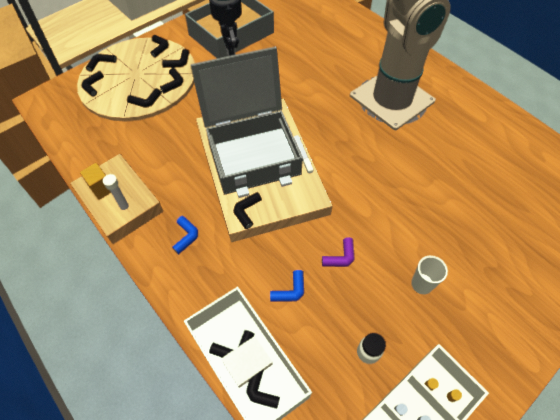

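The fingers are behind the cover's outer side, at (289,383) in the side view and (231,40) in the scene view. The flap lies flat at (255,150) in the scene view. Next I push the cover to upright.

```bash
python3 -m jog '[0,8,1,0,0, 0,18,1,0,0, 0,26,1,0,0, 0,31,1,0,0, 0,35,1,0,0, 0,39,1,0,0, 0,43,1,0,0, 0,47,1,0,0, 0,51,1,0,0, 0,55,1,0,0, 0,59,1,0,0, 0,63,1,0,0, 0,67,1,0,0, 0,71,1,0,0, 0,75,1,0,0, 0,79,1,0,0, 0,82,1,0,0, 0,85,1,0,0]'
python3 - <<'E'
from h import *
c=tip();print(c[0].round(1),c[3]['force'].round(1),c[1].inv().apply(c[3]['force']).round(1))
im,d=get_image("scene");cv2.imwrite(f'pics/scene5.png',im)
Q=tocase(cloud("scene",d))
for z in(120,150,180,210,240,252):
        m=(abs(Q[...,2]-z)<3)&(abs(Q[...,0])<80)&(Q[...,1]<-50)&(Q[...,1]>-200); print("cover",z,np.median(Q[m][:,1]).round(1) if m.any() else 0)
E
```

```text
clock: 11.23
eef_pos: [483.0, -165.3, 423.4]
tool_rot: [3.142, 0.001, 2.746]
force: [0.0, -1.6, 3.1]
width: 0.2
[   0.  -114.1  205.8] [ 0.  -1.6  3.1] [-0.7 -1.5 -3.1]
cover 120 -83.1
cover 150 -79.7
cover 180 -76.1
cover 210 -73.2
cover 240 -68.2
cover 252 -67.6
```

View pics/scene5.png

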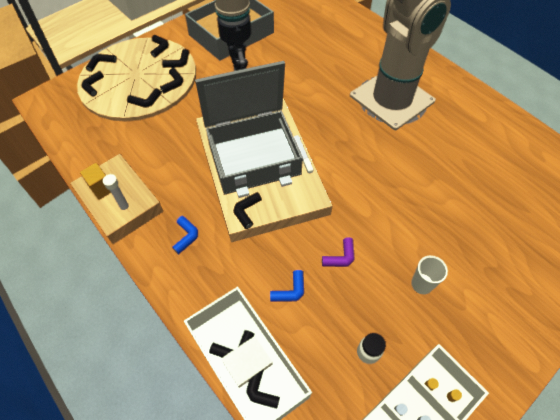

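The cover is already near 83°, further over than the tip alone would have pushed it. The wider upper part of the finger is probably touching the edge, so I'll back off and raise the tips to push with them only.

```bash
python3 -m jog '[0,-4,0,0,0, 0,-12,0,0,0, 0,-15,-8,0,0, 0,-15,-20,0,0, 0,-15,-28,0,0, 0,-15,-30,0,0, 0,-10,-30,0,0, 0,-5,-30,0,0, 0,0,-30,0,0, 0,4,-30,0,0, 0,8,-30,0,0, 0,8,-30,0,0]'
python3 - <<'E'
from h import *
c=tip();print(c[0].round(1),c[3]['force'].round(1),c[1].inv().apply(c[3]['force']).round(1))
im,d=get_image("wrist");cv2.imwrite(f'pics/wrist6.png',im)
E
```

```text
clock: 12.28
eef_pos: [486.1, -157.0, 452.7]
tool_rot: [3.141, -0.001, 2.748]
force: [0.8, 0.3, -0.7]
width: 0.3
[  -0.6 -105.2  235.1] [ 0.8  0.3 -0.7] [-0.7  0.6  0.7]
```

View pics/wrist6.png

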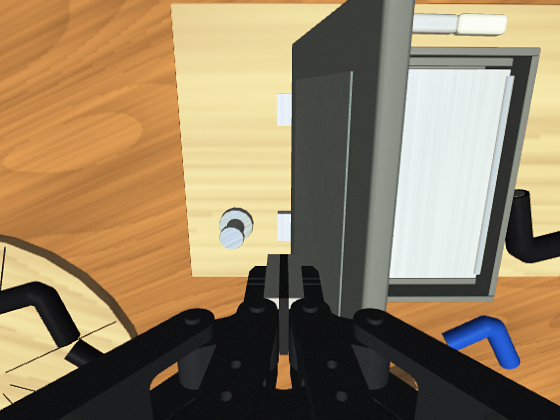

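The wrist view shows the closed tips at (285,280) just short of the cover plate (292–410), with the knuckles widening higher up. Next I sweep the cover along its arc with the tips.

```bash
python3 -m jog '[0,6,0,0,0, 0,13,0.5,0,0, 0,19,1,0,0, 0,26,2,0,0, 0,33,3,0,0, 0,40,4.5,0,0, 0,46.5,6.3,0,0, 0,53,8.5,0,0, 0,59.5,11,0,0, 0,66,13.5,0,0, 0,72.5,16.5,0,0, 0,78.5,20,0,0, 0,84.5,23.5,0,0, 0,90.5,27,0,0, 0,96.3,31.1,0,0, 0,101.5,35.5,0,0, 0,107,40,0,0, 0,112.3,45,0,0, 0,117.4,49.6,0,0]'
python3 - <<'E'
from h import *
c=tip();print(c[0].round(1),c[3]['force'].round(1),c[1].inv().apply(c[3]['force']).round(1))
im,d=get_image("scene");cv2.imwrite(f'pics/scene7.png',im)
E
```

```text
clock: 13.92
eef_pos: [531.1, -49.4, 402.8]
tool_rot: [3.141, -0.0, 2.746]
force: [-0.9, -0.4, 2.5]
width: 0.1
[ -0.4  11.4 185.2] [-0.9 -0.4  2.5] [ 0.7 -0.7 -2.5]
```

View pics/scene7.png

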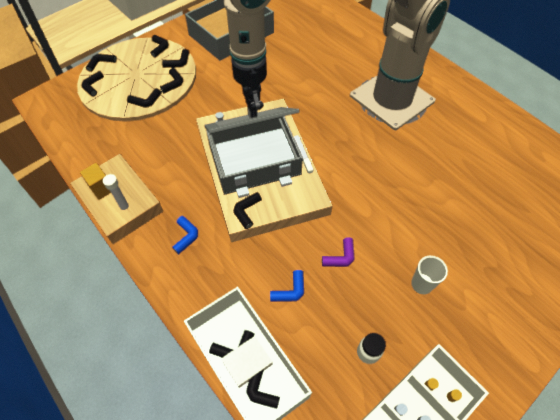

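```bash
python3 -m jog '[0,4.6,5,0,0, 0,9.2,10.5,0,0, 0,13.3,16,0,0, 0,17.4,21.8,0,0, 0,21,27.8,0,0, 0,24.6,33.8,0,0, 0,27.7,40,0,0, 0,30.8,46.4,0,0, 0,33.2,51.5,0,0, 0,35,56.5,0,0, 0,36.6,61,0,0, 0,38,66,0,0, 0,39.5,70.5,0,0, 0,40.5,74.5,0,0, 0,41.2,78,0,0, 0,41.9,81.5,0,0, 0,42.3,84.5,0,0, 0,42.7,87,0,0, 0,43,89,0,0, 0,43,91,0,0]'
python3 - <<'E'
from h import *
c=tip();print(c[0].round(1),c[3]['force'].round(1))
E
python3 -m jog '[0,0,1.2,0,0, 0,0,2.4,0,0, 0,0,3.6,0,0, 0,0,4.8,0,0, 0,0,5.8,0,0, 0,0,6.6,0,0, 0,0,7.2,0,0, 0,0,7.8,0,0]'
```

```text
clock: 15.63
eef_pos: [547.5, -10.2, 312.2]
tool_rot: [3.141, 0.0, 2.746]
force: [1.0, 0.3, 0.5]
width: -0.1
[-0.2 53.9 94.6] [1.  0.3 0.5]
clock: 16.3
eef_pos: [547.4, -10.2, 304.6]
tool_rot: [3.142, -0.0, 2.746]
force: [1.1, 1.3, 1.2]
width: 0.3
```

```bash
python3 -m jog '[0,0,0.5,0,0, 0,0,1,0,0, 0,0,1.5,0,0, 0,0,1.5,0,0]'; python3 -m jog '[0,0,0.5,0,0, 0,0,1,0,0, 0,0,1.5,0,0, 0,0,1.5,0,0]'
```

```text
clock: 16.63
eef_pos: [547.4, -10.3, 303.9]
tool_rot: [3.141, 0.0, 2.746]
force: [-2.3, 1.2, 8.2]
width: -0.2
clock: 16.97
eef_pos: [547.4, -10.4, 303.8]
tool_rot: [3.141, 0.001, 2.746]
force: [-5.3, 0.8, 20.4]
width: 0.2
```

It is against the stop: 20 N with no further travel, and the same +1 mm offset as the flap. I'll release it and check.

```bash
python3 -m jog '[0,0,-2,0,0, 0,0,-6,0,0, 0,0,-20,0,0, 0,0,-45,0,0, 0,0,-75,0,0, 0,0,-110,0,0, 0,0,-145,0,0, 0,0,-175,0,0, 0,0,-195,0,0, 0,0,-200,0,0, 0,0,-200,0,0]'
python3 - <<'E'
from h import *
c=tip();print(c[0].round(1),c[3]['force'].round(1))
for n in("scene","side","wrist"):
    im,d=get_image(n);cv2.imwrite(f'pics/{n}8.png',im)
    Q=tocase(cloud(n,d)); m=(Q[...,2]>65)&(Q[...,2]<130)&(abs(Q[...,0])<100)
    print(n,[(y,np.median(Q[m&(abs(Q[...,1]-y)<6)][:,2]).round(1),int((m&(abs(Q[...,1]-y)<6)).sum())) for y in(-80,-50,-20,10,40,70,85)])
a,b=cv2.imread("pics/scene0.png"),cv2.imread("pics/scene8.png"); cv2.imwrite("pics/diff8.png",cv2.absdiff(a,b))
E
```

```text
clock: 17.88
eef_pos: [547.5, -10.5, 502.8]
tool_rot: [3.141, 0.003, 2.746]
force: [0.4, -0.2, -1.6]
width: 0.2
[  0.4  53.7 285.2] [ 0.4 -0.2 -1.6]
scene [(-80, np.float64(84.2), 230), (-50, np.float64(85.1), 233), (-20, np.float64(86.3), 252), (10, np.float64(86.0), 256), (40, np.float64(86.0), 279), (70, np.float64(85.4), 303), (85, np.float64(84.5), 376)]
side [(-80, np.float64(84.9), 619), (-50, np.float64(85.7), 597), (-20, np.float64(86.0), 561), (10, np.float64(86.2), 529), (40, np.float64(86.2), 486), (70, np.float64(84.9), 442), (85, np.float64(84.3), 455)]
wrist [(-80, np.float64(85.0), 2677), (-50, np.float64(85.7), 2686), (-20, np.float64(85.7), 2693), (10, np.float64(85.8), 2713), (40, np.float64(85.8), 2515), (70, np.float64(85.3), 2540), (85, np.float64(85.1), 2666)]
```

View pics/scene8.png

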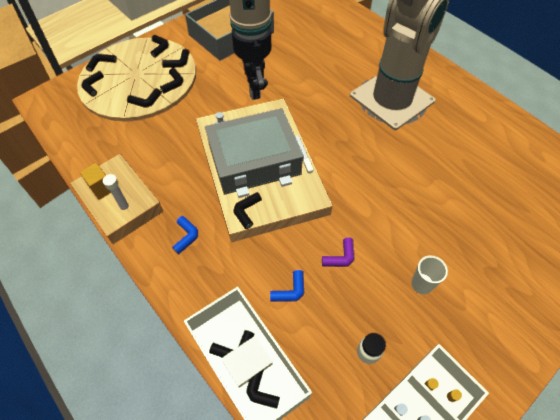

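View pics/side8.png

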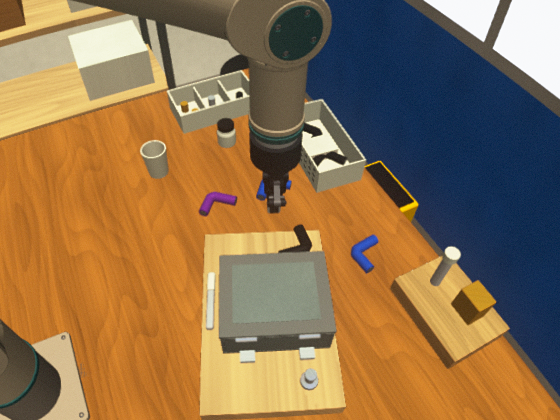

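View pics/diff8.png

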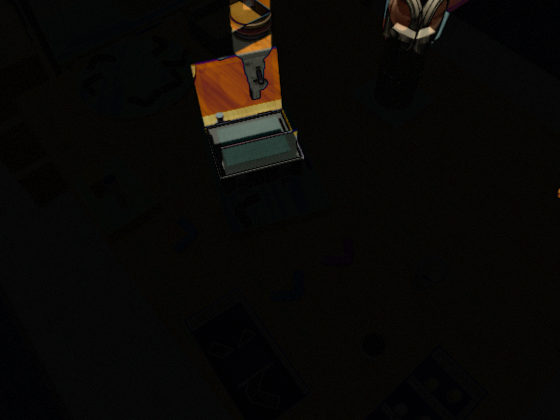

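The cover lies level on the rim at 85 mm at both ends, and (255,145) in the scene view shows it shut. The before/after difference shows only the case and the arm changed. The marker, gauge, elbow_c, cup and jar are where they were, and the arm is clear.

```bash
python3 -c "
from cell import *
print(finish_job())"
```

```text
the job is handed in; nothing more can be done
None
```

The case is closed up and handed in at about 18 s on the robot's clock, well inside the 61 s limit. I pushed the flap flat first, then the cover, slowing to a crawl before the cover met its stop.

**Flap:** it stopped against 24 N of press. It then read 57.4 mm above the case's underside in the side and wrist views, against 57 mm expected.

**Cover:** it stopped against 20 N with no further travel. Its top read 84 to 86 mm along its whole depth in all three views, against 85 mm expected.

**Everything else:** the scene picture before and after differs only at the case and the arm. The marker, elbow_c, cup and jar stayed put, and the side view shows the gauge where it was. I could not see the two elbows inside after closing.

**Disagreements:**
- The scene and side cameras differed by about 6 mm in the case's position, so I worked to the average.
- Both stops read about 1 mm high, which looks like a calibration offset.
- On my first push, the cover's edge probably touched the fingers' wider knuckles. It ended about 7° past upright instead of upright, so I raised the tips and did the rest with them. The force read only about 3 N at the end of that push.

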